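# Plug the reference probe into its terminal post

### The arm

A 6-joint arm with a two-finger parallel gripper is mounted at the origin on the work surface. World frame = base frame: x ahead of the robot, y to its left, z up, the work surface at z = 0. Lengths are in mm, angles in degrees, forces in N, time in s.
With the tool pointing down it reaches from about 400 to 925 mm from the base axis. Payload 12.5 kg.
Tool frame: the origin (TCP) lies on the mounting face of the last link; the fingertips stand 190 mm ahead of it and the grasp point (between the pads) lies 171 mm ahead of it (tcp_to_tips is the z of the fingertips in the tool frame, in mm); z points along the fingers, y is the direction in which the jaws open and shut (so a half turn about z gives the same grasp; the last joint's range is limited). The gripper opens to 95 mm and grips with 3 to 60 N. Pads are 20 mm wide; open, the fingers measure 119 mm over their backs; the gripper's body (75 mm by 180 mm) begins 59 mm behind the grasp point.
Start: joints at [-80.936, 28.126, 89.318, -0, 62.55, -6.05], TCP at [162.989, -603.373, 404.761] pointing down, gripper open.
Joint ranges: [-177.58, 177.58], [-47.91, 125.51], [2.72, 160], [-65.01, 245.01], [3.68, 167.84], [-153.87, 153.87]. Speed limits (degrees/s): [127.2, 127.2, 159.86, 180, 180, 180].

### API

Orientations are given as a 3x3 rotation matrix whose columns are the frame's x, y, z axes.
In Python, from cell import * gives the robot as it stands.
- The arm moves only by the tool arm_command, never from a script. Its argument "commands" is a list of rows, each an object of numbers: "x", "y", "z": the shift along the world's x, y, z in m; "ax", "ay", "az": the turn, a rotation vector about the world's x, y, z in degrees. A call has 1 to 10 rows; each row is the pose to reach, as a shift and turn from the pose commanded when the call began; what a row does not reach only later rows make up. A row lasts 1/12 s, in which the tool goes at most 41.7 mm and 7.16 degrees, less where a joint would pass 70% of its speed; a pose out of reach is approached as far as the arm can. A call with a gripper value outside its range is refused whole. "claw" is the finger opening in m, from 0 to 0.0951, set as the call begins (left out, the last holds). The fingers move at their own pace and stop on an object; "newtons" is the grip in N (left out, the last holds). Time passes only in rows, so rows that repeat a pose let the fingers close. It gives the time, the measured TCP pose, the force and the opening at its end, in the units of the state.
- state(): the state, without advancing time (a new reading comes with each control period).
- capture(name): name is "scene" or "side" or "wrist"; returns the picture (420x560x3 uint8, red, green, blue); there is no depth.
- camera_model(name): a dict with "fx", "fy", "cx", "cy" (pixels), "R" (3x3) and "t" (3): a world point X has camera coordinates R X + t. Camera axes: x right, y down, z forward; pixel columns grow to the right and rows downward; lengths in mm; the calibration is good to about 2 mm. The wrist camera is an equidistant fisheye: a pixel r from the principal point sees the ray r / f radians off the axis. A picture is of the moment at which its call begins: read the wrist's pose just before it. camera_model takes no time and is no camera call; for the wrist camera it gives the pose at the moment of the call.
- finish_job(): hands the job in, once; it reports no verdict.
The state is a dict: "time": time; "joint_positions": joint angles; "dq": joint speeds; "joint_efforts": joint torques, N m; "tool_pos": TCP position; "eef_rot": TCP orientation; "force": force on the tool from outside, world axes, zero at the start; "ft_torque": the same for the moment, N m; "width": finger opening in mm.
Only numpy, scipy, OpenCV 4.12 (cv2) and the standard library are available. Lean on these libraries where they do the work, as an engineer would, in place of code of your own. Each camera call takes 0.05 s, during which the arm holds its last target.

### The job

Get the recording rig ready: take the reference probe, the one with the tall round handle, out of the black storage rack, and lower its pin into the brass terminal post with the round flared mouth until the probe's collar rests on the rim. Let go of it there, standing upright. Do not drop it in from above the mouth, and leave the short square-capped plug in the rack.

Things in the scene. Friction and masses are not known exactly. Their poses are not given: they have to be found in the camera images.
- probe: Loose upright probe, 40-85 g. Origin: lower tip of its pin; z up along it. Steel pin dia 8 mm, z 0-50; white collar dia 44, z 50-55; grey round handle dia 24, z 55-111 (grip from above near z 90, any yaw); steel cap dia 14 to z 118. Starts in either of two 17 mm holes, 90 mm apart, of a fixed black rack 75 x 170 x 70 mm tall: collar on its top, pin inside; lift straight up over 50 mm.
- plug: Short plug, to be left alone: a pin like the probe's under a grey square cap 36 x 36 x 20 mm, standing in the rack's other hole, 90 mm from the probe; the cap's top is 20 mm above the rack's top. Origin: lower tip of its pin, z up.
- round_mouth (a point): Target: centre of the mouth of the round brass post, at rim level, 75 mm above the table; z up. Fixed on a dark foot dia 64 mm. Mouth dia 32 mm inside, 40 outside; straight for 5 mm, then a funnel down to a bore dia 18 mm from 23 mm below the rim; bore floor 57 mm below the rim. With the collar on the rim the probe's tip is 50 mm below this point.
- square_mouth (a point): Centre of the mouth of the other post, not to be used: a fixed brass square tube, 36 x 36 mm outside, on a like foot, rim 75 mm above the table; z up. The two posts may stand in either order, at least 100 mm apart.
There are look-alikes about, which are no part of the job. What is shaped like the probe but green or orange is not meant.

How it is judged:
By the outcome, as a careful person would: the job done as asked, in the order asked, and still so for the second after the job is handed in, with the robot touching nothing.
It also fails if it takes over 45 s, if anything falls off the work surface, if the arm or the gripper's body presses on something with over 40 N, if the wrist force passes 120 N, or if a joint passes its speed limit or range.

## Working session

There is one attempt and no reset: what is moved stays moved. The work goes in short steps, Python scripts to look and compute and a tool call to move; the robot and the scene stay as the last step left them, time stands still between calls to the robot, and variables do not carry over. Pictures are saved under pics/ and viewed, and the job is handed in when it is done.

Besides the shell and the picture viewer there is one more tool, called after ">>>" by a JSON object that holds its "fn" and its "kwargs", one argument or row to a line. arm_command: Moves the arm, as the interface text tells. Its arguments: {"type":"object","properties":{"commands":{"type":"array"},"claw":{"type":"number"},"newtons":{"type":"number"}},"required":["commands"]}

```bash
mkdir -p pics; ls; python3 - <<'E'
from cell import *
import cv2
for n in ("scene","side","wrist"):
    m=camera_model(n);print(n,m)
    cv2.imwrite(f"pics/{n}0.png",capture(n)[:,:,::-1])
s=state();print(s)
E
```

```text
pics
scene {'fx': 438.74495570258034, 'fy': 438.74495570258034, 'cx': 281.01301564009333, 'cy': 203.22442833631288, 'R': array([[-0.5382544 ,  0.84254855, -0.019853  ],
       [ 0.53886954,  0.32594872, -0.77677349],
       [-0.64799831, -0.42879992, -0.62946708]]), 't': array([ 259.29299828, -184.11831364, 1407.03201725])}
side {'fx': 497.7106177347939, 'fy': 497.7106177347939, 'cx': 276.03211240292757, 'cy': 203.80118775418362, 'R': array([[-0.86493162, -0.50137883, -0.02263968],
       [-0.30782039,  0.56557071, -0.76509894],
       [ 0.39640875, -0.65478931, -0.64351461]]), 't': array([434.62654219, 209.25420122, 898.59775881])}
wrist {'fx': 325.19226210127806, 'fy': 325.19226210127806, 'cx': 278.37470628393584, 'cy': 209.36723886215023, 'R': array([[ 0.25908477, -0.96585316, -0.00166112],
       [-0.93324194, -0.25077939,  0.25723372],
       [-0.24886657, -0.06509511, -0.96634779]]), 't': array([-624.07985781,  -27.50571129,  392.20006075])}
{'time': 0.15, 'joint_positions': array([-8.09345496e+01,  2.81542706e+01,  8.93397098e+01, -9.57352290e-04,
        6.25490796e+01, -6.05076609e+00]), 'dq': array([ 0.03902138, -0.09503139, -0.06812978,  0.0037963 , -0.04034156,
       -0.00637171]), 'joint_efforts': array([ 2.05069919e-03, -6.12892270e+01, -2.58277953e+01,  6.93068630e-02,
        4.73263871e-02, -5.25374594e-05]), 'tool_pos': array([ 163.00121638, -603.35616356,  404.33140494]), 'eef_rot': array([[ 9.65396855e-01,  2.60785149e-01, -1.33056557e-04],
       [ 2.60785175e-01, -9.65396574e-01,  7.39813302e-04],
       [ 6.44799771e-05, -7.48912613e-04, -9.99999717e-01]]), 'force': array([-0.18252084,  0.38766636, -0.06482322]), 'ft_torque': array([ 0.01930224, -0.02465384,  0.05910643]), 'width': 94.88587371354006}
```

View pics/scene0.png

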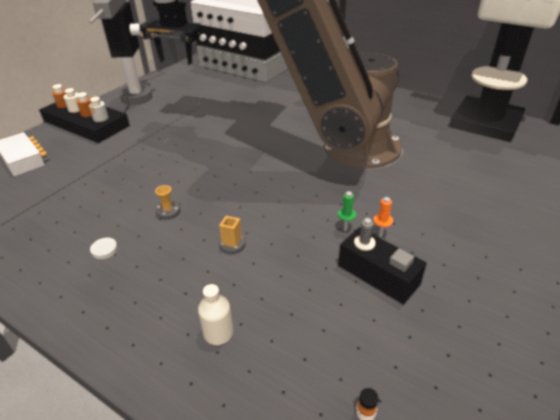

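View pics/side0.png

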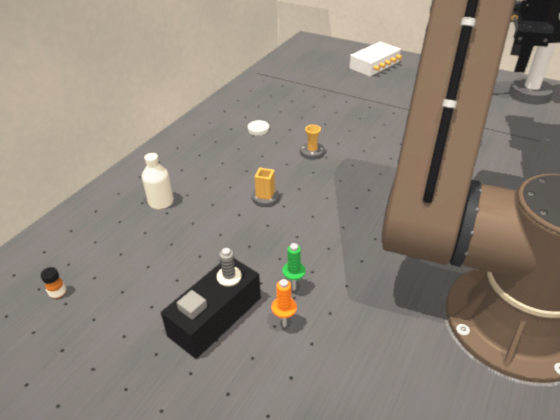

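View pics/wrist0.png

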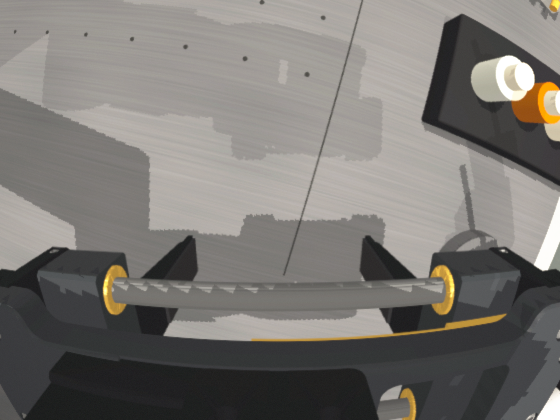

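The scene view shows the probe at about (366,232), the plug at (402,259) and the round post at (164,192). The square post is at (231,228). In the side view the probe is at (228,264) and the round post's mouth at (313,130). I'll zoom in on these.

```bash
python3 - <<'E'
import cv2,numpy as np
a=cv2.imread('pics/scene0.png');b=cv2.imread('pics/side0.png')
def c(i,x,y,w,h,k): return cv2.resize(i[y:y+h,x:x+w],None,fx=k,fy=k,interpolation=cv2.INTER_CUBIC)
z=np.vstack([np.hstack([c(a,330,180,100,75,4),c(b,190,235,100,75,4)]),np.hstack([c(a,140,175,100,75,4),c(b,260,110,100,75,4)])])
cv2.imwrite('pics/z0.png',z)
E
```

```text
(no output)
```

View pics/z0.png

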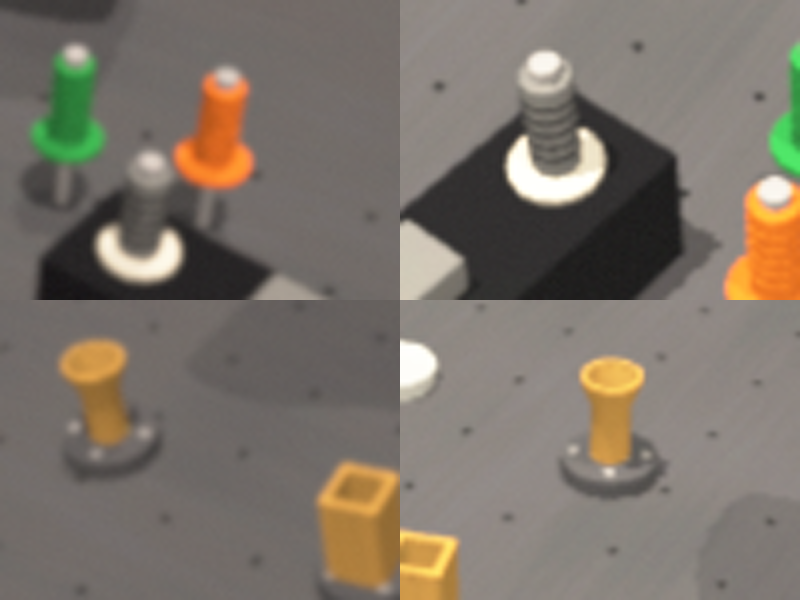

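```bash
cat > h.py <<'E'
import numpy as np,cv2
from cell import *
def ray(n,u,v,m=None):
    m=m or camera_model(n); x=(u-m['cx'])/m['fx'];y=(v-m['cy'])/m['fy']
    if n=='wrist':
        r=np.hypot(x,y); s=np.sin(r)/r if r>0 else 1; d=np.array([x*s,y*s,np.cos(r)])
    else: d=np.array([x,y,1.])
    R=np.array(m['R']); return -R.T@m['t'], R.T@d/np.linalg.norm(d)
def plane(n,u,v,z,m=None):
    o,d=ray(n,u,v,m); return o+d*(z-o[2])/d[2]
def tri(a,b):
    A=np.zeros((3,3));B=np.zeros(3)
    for o,d in (a,b):
        P=np.eye(3)-np.outer(d,d);A+=P;B+=P@o
    return np.linalg.solve(A,B)
E
python3 - <<'E'
from h import *
np.set_printoptions(precision=1,suppress=True)
for nm,s,d,z in (("cap",(368,219.5),(226.25,250.5),138),("collar",(365,241.7),(229,276.2),75),("mouth",(163.2,190),(313,128.5),75),("plug",(402.5,257),(192.5,301.5),90),("square",(231,223),(265,173),75)):
    print(nm,plane('scene',*s,z),plane('side',*d,z),tri(ray('scene',*s),ray('side',*d)))
E
```

```text
cap [474. 215. 138.] [472.7 215.9 138. ] [473.2 214.9 137.2]
collar [475.4 215.7  75. ] [471.7 218.3  75. ] [473.3 215.5  72.4]
mouth [ 568.5 -299.8   75. ] [ 565.7 -300.8   75. ] [ 566.7 -302.3   73.4]
plug [492.  304.7  90. ] [485. 305.  90.] [487.5 303.3  85.9]
square [579.2 -73.4  75. ] [575.3 -79.1  75. ] [575.9 -77.7  73.2]
```

```bash
python3 - <<'E'
from h import *
np.set_printoptions(precision=1,suppress=True)
for nm,s,d in (("green",(348.7,194),(294,245.7)),("orange",(386.7,199.5),(283.5,283))):
    print(nm,tri(ray('scene',*s),ray('side',*d)))
print(state()['eef_rot'])
E
```

```text
green [387.3 130.1 114.8]
orange [361.  214.1 114.3]
[[ 1.   0.3 -0. ]
 [ 0.3 -1.   0. ]
 [ 0.  -0.  -1. ]]
```

>>> {"fn": "arm_command", "kwargs": {
  "commands": [
    {"x": 0.02,"y": 0.015,"z": 0},
    {"x": 0.05,"y": 0.038,"z": 0},
    {"x": 0.082,"y": 0.062,"z": 0},
    {"x": 0.115,"y": 0.087,"z": 0},
    {"x": 0.148,"y": 0.112,"z": 0},
    {"x": 0.18,"y": 0.137,"z": 0},
    {"x": 0.213,"y": 0.162,"z": 0},
    {"x": 0.246,"y": 0.187,"z": 0},
    {"x": 0.278,"y": 0.212,"z": 0},
    {"x": 0.31,"y": 0.237,"z": 0}
  ],
  "claw": 0.06,
  "newtons": 20
}}

```text
$.commands[0]: bad value
```

>>> {"fn": "arm_command", "kwargs": {
  "commands": [
    {"x": 0.03,"y": 0.023},
    {"x": 0.06,"y": 0.045},
    {"x": 0.08,"y": 0.06},
    {"x": 0.094,"y": 0.066},
    {"x": 0.094,"y": 0.066},
    {"x": 0.094,"y": 0.066}
  ]
}}

```text
$.commands[0]: bad value
```

```bash
python3 - <<'E'
from h import *
m=camera_model('wrist');np.savez('m1.npz',**m)
cv2.imwrite("pics/w1.png",capture('wrist')[:,:,::-1])
s=state();print(s['time'],s['tool_pos'],s['joint_positions'],s['width'])
E
```

```text
0.2 [ 162.99236632 -603.35279043  404.41118719] [-8.09354264e+01  2.81487826e+01  8.93363433e+01  7.15862642e-05
  6.25519104e+01 -6.05031621e+00] 95.2166688410434
```

View pics/w1.png

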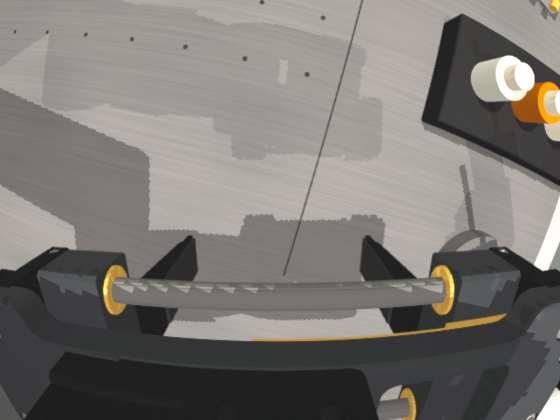

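The move was refused, so the wrist picture hasn't changed. The rows probably need all six numbers, so I'll give them.

>>> {"fn": "arm_command", "kwargs": {
  "commands": [
    {"x": 0.02,"y": 0.015,"z": 0,"ax": 0,"ay": 0,"az": 0},
    {"x": 0.05,"y": 0.038,"z": 0,"ax": 0,"ay": 0,"az": 0},
    {"x": 0.08,"y": 0.062,"z": 0,"ax": 0,"ay": 0,"az": 0},
    {"x": 0.112,"y": 0.086,"z": 0,"ax": 0,"ay": 0,"az": 0},
    {"x": 0.144,"y": 0.11,"z": 0,"ax": 0,"ay": 0,"az": 0},
    {"x": 0.176,"y": 0.134,"z": 0,"ax": 0,"ay": 0,"az": 0},
    {"x": 0.208,"y": 0.158,"z": 0,"ax": 0,"ay": 0,"az": 0},
    {"x": 0.24,"y": 0.182,"z": 0,"ax": 0,"ay": 0,"az": 0},
    {"x": 0.272,"y": 0.206,"z": 0,"ax": 0,"ay": 0,"az": 0},
    {"x": 0.304,"y": 0.23,"z": 0,"ax": 0,"ay": 0,"az": 0}
  ],
  "claw": 0.06,
  "newtons": 20
}}

```text
time: 1.03
tool_pos: [468.3, -371.9, 404.8]
eef_rot: [[0.965, 0.261, -0.0], [0.261, -0.965, -0.0], [-0.0, 0.0, -1.0]]
force: [-0.2, 0.3, 0.2]
width: 59.6
```

>>> {"fn": "arm_command", "kwargs": {
  "commands": [
    {"x": 0.03,"y": 0.023,"z": 0,"ax": 0,"ay": 0,"az": 0},
    {"x": 0.06,"y": 0.045,"z": 0,"ax": 0,"ay": 0,"az": 0},
    {"x": 0.085,"y": 0.062,"z": 0,"ax": 0,"ay": 0,"az": 0},
    {"x": 0.1,"y": 0.072,"z": 0,"ax": 0,"ay": 0,"az": 0},
    {"x": 0.1,"y": 0.072,"z": 0,"ax": 0,"ay": 0,"az": 0},
    {"x": 0.1,"y": 0.072,"z": 0,"ax": 0,"ay": 0,"az": 0}
  ]
}}

```text
time: 1.53
tool_pos: [567.4, -300.8, 404.3]
eef_rot: [[0.965, 0.262, -0.001], [0.262, -0.965, 0.0], [-0.001, -0.0, -1.0]]
force: [-0.6, 0.5, -0.1]
width: 59.6
```

```bash
python3 - <<'E'
from h import *
m=camera_model('wrist');np.savez('m1.npz',**m)
cv2.imwrite("pics/w2.png",capture('wrist')[:,:,::-1])
s=state();print(s['time'],s['tool_pos'],s['joint_positions'],s['width'])
E
```

```text
1.5833 [ 566.70310027 -301.46399606  404.41555784] [-3.39016865e+01  2.95469575e+01  8.67965750e+01 -1.88724928e-02
  6.36954932e+01  4.09628896e+01] 60.00167788925449
```

View pics/w2.png

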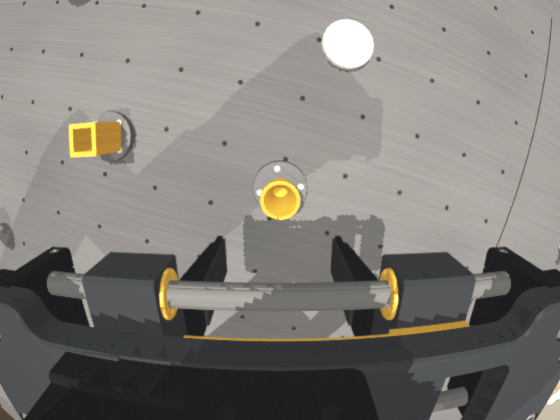

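The round mouth is at about (281,201), on the tool axis. The square post is at (83,139). I'll measure the rim by colour mask.

```bash
python3 - <<'E'
from h import *
np.set_printoptions(precision=2,suppress=True)
m=dict(np.load('m1.npz'));im=cv2.imread('pics/w2.png')
hsv=cv2.cvtColor(im,cv2.COLOR_BGR2HSV)
k=cv2.inRange(hsv,(15,120,90),(35,255,255));k[:,:245]=0;k[:,320:]=0;k[:160]=0;k[235:]=0
c=max(cv2.findContours(k,0,2)[0],key=cv2.contourArea)
e=cv2.fitEllipse(cv2.convexHull(c));print(e)
print(plane('wrist',*e[0],75,m))
r=[plane('wrist',*p[0],75,m) for p in c]; r=np.array(r)[:,:2].astype(np.float32)
print(cv2.minEnclosingCircle(r))
cv2.imwrite('pics/w2c.png',cv2.resize(im[150:240,230:330],None,fx=6,fy=6,interpolation=cv2.INTER_CUBIC))
E
```

```text
((279.83941650390625, 199.29165649414062), (39.979732513427734, 41.25091552734375), 2.5690760612487793)
[ 568.19 -301.47   75.  ]
((568.311767578125, -301.14544677734375), 21.05068588256836)
```

View pics/w2c.png

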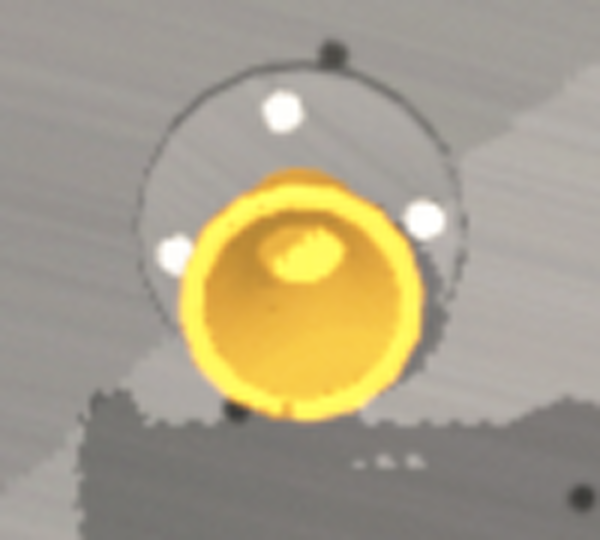

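The mouth is at about (567.6,-301.2), which agrees with the fixed cameras. Next I'll move over the probe.

>>> {"fn": "arm_command", "kwargs": {
  "commands": [
    {"x": -0.003,"y": 0.018,"z": 0,"ax": 0,"ay": 0,"az": 0},
    {"x": -0.01,"y": 0.055,"z": 0,"ax": 0,"ay": 0,"az": 0},
    {"x": -0.017,"y": 0.095,"z": 0,"ax": 0,"ay": 0,"az": 0},
    {"x": -0.024,"y": 0.135,"z": 0,"ax": 0,"ay": 0,"az": 0},
    {"x": -0.031,"y": 0.175,"z": 0,"ax": 0,"ay": 0,"az": 0},
    {"x": -0.038,"y": 0.215,"z": 0,"ax": 0,"ay": 0,"az": 0},
    {"x": -0.045,"y": 0.255,"z": 0,"ax": 0,"ay": 0,"az": 0},
    {"x": -0.053,"y": 0.295,"z": 0,"ax": 0,"ay": 0,"az": 0},
    {"x": -0.06,"y": 0.335,"z": 0,"ax": 0,"ay": 0,"az": 0},
    {"x": -0.068,"y": 0.375,"z": 0,"ax": 0,"ay": 0,"az": 0}
  ]
}}

```text
time: 2.42
tool_pos: [497.9, 74.1, 405.1]
eef_rot: [[0.966, 0.259, 0.001], [0.259, -0.966, -0.0], [0.0, 0.0, -1.0]]
force: [1.5, 0.7, 0.1]
width: 60.4
```

>>> {"fn": "arm_command", "kwargs": {
  "commands": [
    {"x": -0.008,"y": 0.04,"z": 0,"ax": 0,"ay": 0,"az": 0},
    {"x": -0.015,"y": 0.08,"z": 0,"ax": 0,"ay": 0,"az": 0},
    {"x": -0.021,"y": 0.115,"z": 0,"ax": 0,"ay": 0,"az": 0},
    {"x": -0.025,"y": 0.135,"z": 0,"ax": 0,"ay": 0,"az": 0},
    {"x": -0.026,"y": 0.142,"z": 0,"ax": 0,"ay": 0,"az": 0},
    {"x": -0.026,"y": 0.142,"z": 0,"ax": 0,"ay": 0,"az": 0},
    {"x": -0.026,"y": 0.142,"z": 0,"ax": 0,"ay": 0,"az": 0}
  ]
}}

```text
time: 3.0
tool_pos: [473.1, 214.5, 404.8]
eef_rot: [[0.966, 0.26, -0.0], [0.26, -0.966, -0.0], [-0.0, 0.0, -1.0]]
force: [-0.0, 0.3, 0.3]
width: 59.9
```

```bash
python3 - <<'E'
from h import *
m=camera_model('wrist');np.savez('m3.npz',**m)
im=capture('wrist')[:,:,::-1];cv2.imwrite("pics/w3.png",im)
s=state();print(s['time'],s['tool_pos'],s['joint_positions'],s['width'])
E
```

```text
3.05 [473.28048829 214.21225205 404.78639061] [ 1.70673096e+01  1.95731467e+01  1.03972236e+02 -2.26594810e-02
  5.64591671e+01  9.20402384e+01] 59.78979788522218
```

View pics/w3.png

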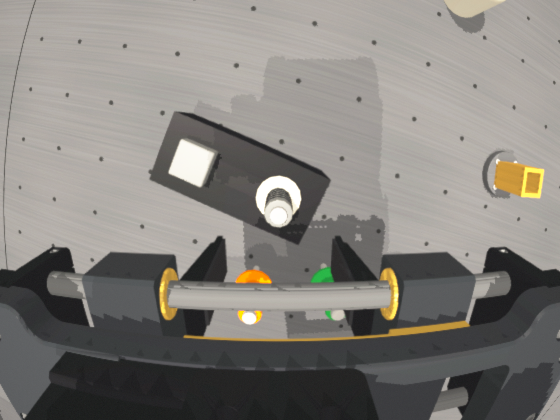

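```bash
python3 - <<'E'
from h import *
im=cv2.imread('pics/w3.png')
cv2.imwrite('pics/w3c.png',cv2.resize(im[165:240,240:320],None,fx=8,fy=8,interpolation=cv2.INTER_CUBIC))
E
```

```text
(no output)
```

View pics/w3c.png

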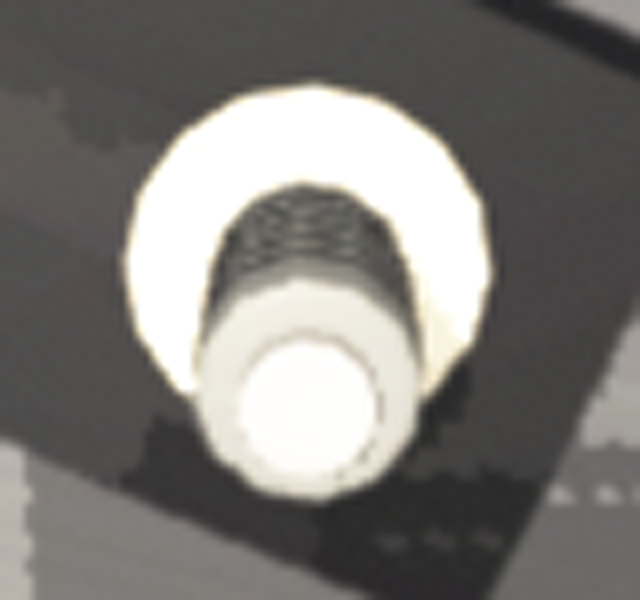

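```bash
python3 - <<'E'
from h import *
m=dict(np.load('m3.npz'))
print(plane('wrist',277.9,197.7,75,m),plane('wrist',278.2,215.2,138,m))
E
```

```text
[475.13717254 215.86674104  75.        ] [475.39870254 215.5785401  138.        ]
```

The probe is at about (474.7,215.7), upright. I'll descend and grasp.

>>> {"fn": "arm_command", "kwargs": {
  "commands": [
    {"x": 0.0015,"y": 0,"z": -0.015,"ax": 0,"ay": 0,"az": 0},
    {"x": 0.0015,"y": 0,"z": -0.04,"ax": 0,"ay": 0,"az": 0},
    {"x": 0.0015,"y": 0,"z": -0.065,"ax": 0,"ay": 0,"az": 0},
    {"x": 0.0015,"y": 0,"z": -0.085,"ax": 0,"ay": 0,"az": 0},
    {"x": 0.0015,"y": 0,"z": -0.1,"ax": 0,"ay": 0,"az": 0},
    {"x": 0.0015,"y": 0,"z": -0.112,"ax": 0,"ay": 0,"az": 0},
    {"x": 0.0015,"y": 0,"z": -0.12,"ax": 0,"ay": 0,"az": 0},
    {"x": 0.0015,"y": 0,"z": -0.124,"ax": 0,"ay": 0,"az": 0},
    {"x": 0.0015,"y": 0,"z": -0.124,"ax": 0,"ay": 0,"az": 0}
  ]
}}

```text
time: 3.8
tool_pos: [474.8, 214.8, 280.3]
eef_rot: [[0.966, 0.26, -0.001], [0.26, -0.966, -0.0], [-0.001, 0.0, -1.0]]
force: [0.3, -0.2, -0.6]
width: 59.8
```

>>> {"fn": "arm_command", "kwargs": {
  "commands": [
    {"x": 0,"y": 0,"z": 0,"ax": 0,"ay": 0,"az": 0},
    {"x": 0,"y": 0,"z": 0,"ax": 0,"ay": 0,"az": 0},
    {"x": 0,"y": 0,"z": 0,"ax": 0,"ay": 0,"az": 0},
    {"x": 0,"y": 0,"z": 0,"ax": 0,"ay": 0,"az": 0},
    {"x": 0,"y": 0,"z": 0,"ax": 0,"ay": 0,"az": 0},
    {"x": 0,"y": 0,"z": 0,"ax": 0,"ay": 0,"az": 0},
    {"x": 0,"y": 0,"z": 0,"ax": 0,"ay": 0,"az": 0}
  ],
  "claw": 0.015,
  "newtons": 25
}}

```text
time: 4.38
tool_pos: [474.5, 215.7, 281.0]
eef_rot: [[0.965, 0.261, 0.0], [0.261, -0.965, -0.0], [0.0, 0.0, -1.0]]
force: [-1.1, 0.1, 1.8]
width: 23.9
```

```bash
python3 - <<'E'
from h import *
s=state();print(s['time'],s['tool_pos'],s['force'],s['width'])
a=capture('side');b=capture('scene')
z=np.hstack([cv2.resize(a[200:350,150:310],None,fx=2.5,fy=2.5),cv2.resize(b[150:300,310:470],None,fx=2.5,fy=2.5)])
cv2.imwrite('pics/g1.png',z[:,:,::-1])
E
```

```text
4.3833 [474.47453392 215.69082746 280.95915554] [-1.13633859  0.0874894   1.78922755] 23.931037333541262
```

View pics/g1.png

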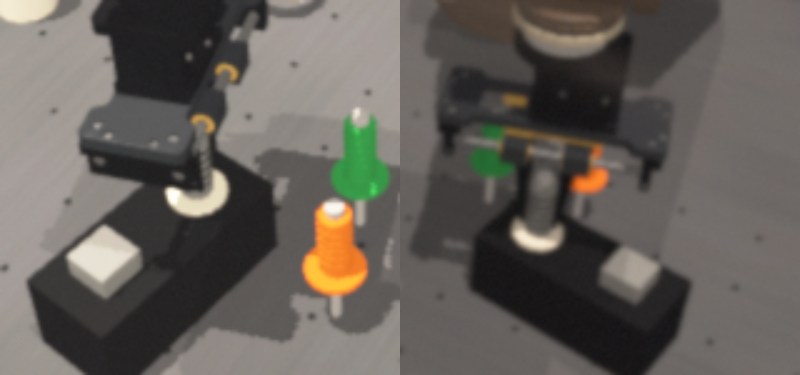

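The fingers hold the handle at 23.9 mm, and the plug is untouched. I'll lift straight up.

>>> {"fn": "arm_command", "kwargs": {
  "commands": [
    {"x": 0,"y": 0,"z": 0.006,"ax": 0,"ay": 0,"az": 0},
    {"x": 0,"y": 0,"z": 0.016,"ax": 0,"ay": 0,"az": 0},
    {"x": 0,"y": 0,"z": 0.03,"ax": 0,"ay": 0,"az": 0},
    {"x": 0,"y": 0,"z": 0.046,"ax": 0,"ay": 0,"az": 0},
    {"x": 0,"y": 0,"z": 0.064,"ax": 0,"ay": 0,"az": 0},
    {"x": 0,"y": 0,"z": 0.082,"ax": 0,"ay": 0,"az": 0},
    {"x": 0,"y": 0,"z": 0.1,"ax": 0,"ay": 0,"az": 0},
    {"x": 0,"y": 0,"z": 0.115,"ax": 0,"ay": 0,"az": 0},
    {"x": 0,"y": 0,"z": 0.126,"ax": 0,"ay": 0,"az": 0},
    {"x": 0,"y": 0,"z": 0.13,"ax": 0,"ay": 0,"az": 0}
  ]
}}

```text
time: 5.32
tool_pos: [474.3, 215.6, 413.2]
eef_rot: [[0.965, 0.261, 0.003], [0.261, -0.965, 0.001], [0.003, -0.0, -1.0]]
force: [-0.1, 0.7, -0.5]
width: 23.7
```

```bash
python3 - <<'E'
from h import *
s=state();print(s['time'],s['tool_pos'],s['force'],s['width'])
a=capture('side');b=capture('scene')
cv2.imwrite('pics/l_side.png',a[:,:,::-1]);cv2.imwrite('pics/l_scene.png',b[:,:,::-1])
z=np.hstack([cv2.resize(a[150:350,150:350],None,fx=2,fy=2),cv2.resize(b[100:300,280:480],None,fx=2,fy=2)])
cv2.imwrite('pics/l1.png',z[:,:,::-1])
E
```

```text
5.3167 [474.33598077 215.60324023 413.23670015] [-0.12664157  0.7250358  -0.50014224] 23.708886085171464
```

View pics/l1.png

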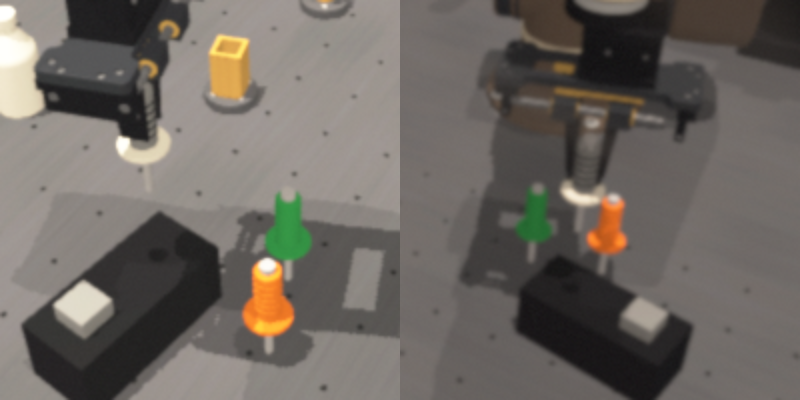

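The probe is out and hanging upright, and the plug is still in the rack. Now I'll carry it over the round mouth.

>>> {"fn": "arm_command", "kwargs": {
  "commands": [
    {"x": 0.001,"y": -0.008,"z": 0,"ax": 0,"ay": 0,"az": 0},
    {"x": 0.005,"y": -0.026,"z": 0,"ax": 0,"ay": 0,"az": 0},
    {"x": 0.01,"y": -0.054,"z": 0,"ax": 0,"ay": 0,"az": 0},
    {"x": 0.016,"y": -0.088,"z": 0,"ax": 0,"ay": 0,"az": 0},
    {"x": 0.022,"y": -0.122,"z": 0,"ax": 0,"ay": 0,"az": 0},
    {"x": 0.028,"y": -0.156,"z": 0,"ax": 0,"ay": 0,"az": 0},
    {"x": 0.034,"y": -0.19,"z": 0,"ax": 0,"ay": 0,"az": 0},
    {"x": 0.04,"y": -0.224,"z": 0,"ax": 0,"ay": 0,"az": 0},
    {"x": 0.046,"y": -0.258,"z": 0,"ax": 0,"ay": 0,"az": 0},
    {"x": 0.052,"y": -0.292,"z": 0,"ax": 0,"ay": 0,"az": 0}
  ]
}}

```text
time: 6.25
tool_pos: [526.2, -78.6, 409.9]
eef_rot: [[0.965, 0.261, -0.002], [0.261, -0.965, 0.0], [-0.001, -0.001, -1.0]]
force: [0.7, 0.9, 0.3]
width: 23.5
```

>>> {"fn": "arm_command", "kwargs": {
  "commands": [
    {"x": 0.006,"y": -0.034,"z": 0,"ax": 0,"ay": 0,"az": 0},
    {"x": 0.012,"y": -0.068,"z": 0,"ax": 0,"ay": 0,"az": 0},
    {"x": 0.019,"y": -0.102,"z": 0,"ax": 0,"ay": 0,"az": 0},
    {"x": 0.025,"y": -0.136,"z": 0,"ax": 0,"ay": 0,"az": 0},
    {"x": 0.031,"y": -0.168,"z": 0,"ax": 0,"ay": 0,"az": 0},
    {"x": 0.036,"y": -0.195,"z": 0,"ax": 0,"ay": 0,"az": 0},
    {"x": 0.04,"y": -0.214,"z": 0,"ax": 0,"ay": 0,"az": 0},
    {"x": 0.0412,"y": -0.225,"z": 0,"ax": 0,"ay": 0,"az": 0},
    {"x": 0.0412,"y": -0.225,"z": 0,"ax": 0,"ay": 0,"az": 0},
    {"x": 0.0412,"y": -0.225,"z": 0,"ax": 0,"ay": 0,"az": 0}
  ]
}}

```text
time: 7.08
tool_pos: [567.3, -301.3, 410.0]
eef_rot: [[0.966, 0.26, -0.001], [0.26, -0.966, 0.001], [-0.001, -0.001, -1.0]]
force: [-0.5, -0.1, -0.8]
width: 23.9
```

```bash
python3 - <<'E'
from h import *
s=state();print(s['time'],s['tool_pos'],s['force'],s['width'])
a=capture('side');b=capture('scene')
cv2.imwrite('pics/p_side.png',a[:,:,::-1]);cv2.imwrite('pics/p_scene.png',b[:,:,::-1])
z=np.hstack([cv2.resize(a[50:170,250:370],None,fx=3.3,fy=3.3,interpolation=2),cv2.resize(b[100:220,105:225],None,fx=3.3,fy=3.3,interpolation=2)])
cv2.imwrite('pics/p1.png',z[:,:,::-1])
E
```

```text
7.0833 [ 567.33173225 -301.29858926  409.95407621] [-0.50650476 -0.1380284  -0.76428057] 23.895805704934308
```

View pics/p1.png

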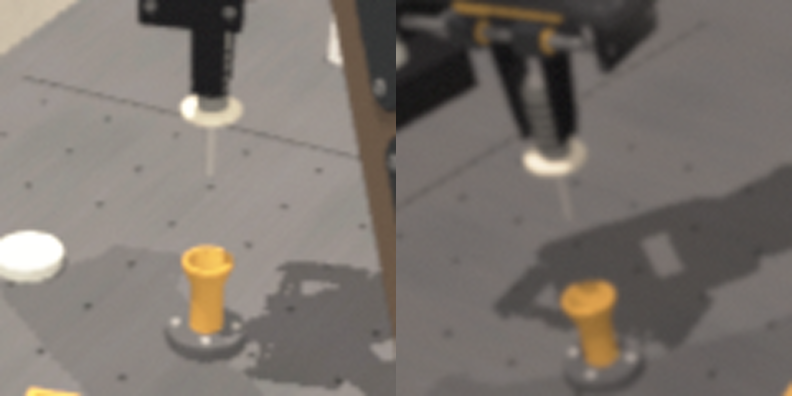

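```bash
python3 - <<'E'
from h import *
print(tri(ray('scene',157.4,165.8),ray('side',313.6,102.7)))
print(tri(ray('scene',163.2,190.1),ray('side',313,129.2)))
E
```

```text
[ 566.78694773 -302.13736167  147.61816537]
[ 566.37078136 -302.45681161   72.0354822 ]
```

The tip is within about 1 mm of the mouth's axis in both views. I'll lower it.

>>> {"fn": "arm_command", "kwargs": {
  "commands": [
    {"x": 0,"y": 0,"z": -0.008,"ax": 0,"ay": 0,"az": 0},
    {"x": 0,"y": 0,"z": -0.022,"ax": 0,"ay": 0,"az": 0},
    {"x": 0,"y": 0,"z": -0.038,"ax": 0,"ay": 0,"az": 0},
    {"x": 0,"y": 0,"z": -0.052,"ax": 0,"ay": 0,"az": 0},
    {"x": 0,"y": 0,"z": -0.064,"ax": 0,"ay": 0,"az": 0},
    {"x": 0,"y": 0,"z": -0.074,"ax": 0,"ay": 0,"az": 0},
    {"x": 0,"y": 0,"z": -0.084,"ax": 0,"ay": 0,"az": 0},
    {"x": 0,"y": 0,"z": -0.092,"ax": 0,"ay": 0,"az": 0},
    {"x": 0,"y": 0,"z": -0.098,"ax": 0,"ay": 0,"az": 0},
    {"x": 0,"y": 0,"z": -0.1,"ax": 0,"ay": 0,"az": 0}
  ]
}}

```text
time: 8.02
tool_pos: [567.7, -301.3, 309.8]
eef_rot: [[0.965, 0.261, -0.001], [0.261, -0.965, 0.0], [-0.001, -0.001, -1.0]]
force: [-0.4, 0.2, -0.1]
width: 23.7
```

>>> {"fn": "arm_command", "kwargs": {
  "commands": [
    {"x": 0,"y": 0,"z": -0.004,"ax": 0,"ay": 0,"az": 0},
    {"x": 0,"y": 0,"z": -0.008,"ax": 0,"ay": 0,"az": 0},
    {"x": 0,"y": 0,"z": -0.012,"ax": 0,"ay": 0,"az": 0},
    {"x": 0,"y": 0,"z": -0.016,"ax": 0,"ay": 0,"az": 0},
    {"x": 0,"y": 0,"z": -0.019,"ax": 0,"ay": 0,"az": 0},
    {"x": 0,"y": 0,"z": -0.021,"ax": 0,"ay": 0,"az": 0},
    {"x": 0,"y": 0,"z": -0.0225,"ax": 0,"ay": 0,"az": 0},
    {"x": 0,"y": 0,"z": -0.0225,"ax": 0,"ay": 0,"az": 0}
  ]
}}

```text
time: 8.68
tool_pos: [567.7, -301.4, 288.0]
eef_rot: [[0.965, 0.261, -0.0], [0.261, -0.965, 0.0], [-0.0, -0.0, -1.0]]
force: [-0.8, 0.5, -0.8]
width: 23.6
```

```bash
python3 - <<'E'
from h import *
s=state();print(s['time'],s['tool_pos'],s['force'],s['width'])
a=capture('side');b=capture('scene')
z=np.hstack([cv2.resize(a[80:180,260:360],None,fx=4,fy=4,interpolation=2),cv2.resize(b[140:240,115:215],None,fx=4,fy=4,interpolation=2)])
cv2.imwrite('pics/p2.png',z[:,:,::-1])
E
```

```text
8.6833 [ 567.67026647 -301.38487129  287.98413701] [-0.79239561  0.54887954 -0.76451535] 23.64516018878667
```

View pics/p2.png

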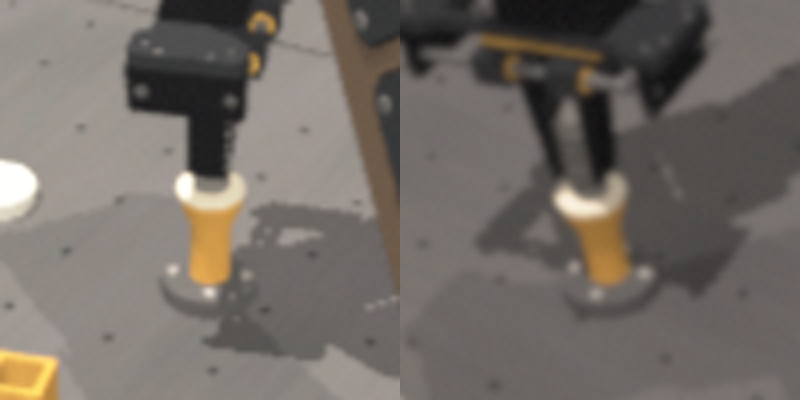

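The pin is in and the collar is about 2 mm above the rim. I'll lower it slowly until it touches.

>>> {"fn": "arm_command", "kwargs": {
  "commands": [
    {"x": 0,"y": 0,"z": -0.0005,"ax": 0,"ay": 0,"az": 0},
    {"x": 0,"y": 0,"z": -0.001,"ax": 0,"ay": 0,"az": 0},
    {"x": 0,"y": 0,"z": -0.0015,"ax": 0,"ay": 0,"az": 0},
    {"x": 0,"y": 0,"z": -0.002,"ax": 0,"ay": 0,"az": 0},
    {"x": 0,"y": 0,"z": -0.0025,"ax": 0,"ay": 0,"az": 0},
    {"x": 0,"y": 0,"z": -0.0025,"ax": 0,"ay": 0,"az": 0}
  ]
}}

```text
time: 9.28
tool_pos: [567.7, -301.4, 286.0]
eef_rot: [[0.965, 0.261, 0.0], [0.261, -0.965, -0.0], [0.0, 0.0, -1.0]]
force: [-0.4, -0.0, 3.0]
width: 23.9
```

>>> {"fn": "arm_command", "kwargs": {
  "commands": [
    {"x": 0,"y": 0,"z": -0.0003,"ax": 0,"ay": 0,"az": 0},
    {"x": 0,"y": 0,"z": -0.0006,"ax": 0,"ay": 0,"az": 0},
    {"x": 0,"y": 0,"z": -0.0006,"ax": 0,"ay": 0,"az": 0},
    {"x": 0,"y": 0,"z": -0.0006,"ax": 0,"ay": 0,"az": 0}
  ]
}}

```text
time: 9.62
tool_pos: [567.6, -301.3, 285.9]
eef_rot: [[0.965, 0.261, 0.0], [0.261, -0.965, -0.0], [0.0, 0.001, -1.0]]
force: [-3.6, 0.3, 8.1]
width: 23.5
```

The vertical force has risen to 8 N, so the collar is on the rim. I'll release gently and retreat upward.

>>> {"fn": "arm_command", "kwargs": {
  "commands": [
    {"x": 0,"y": 0,"z": 0.0006,"ax": 0,"ay": 0,"az": 0},
    {"x": 0,"y": 0,"z": 0.0006,"ax": 0,"ay": 0,"az": 0},
    {"x": 0,"y": 0,"z": 0.0006,"ax": 0,"ay": 0,"az": 0},
    {"x": 0,"y": 0,"z": 0.0006,"ax": 0,"ay": 0,"az": 0},
    {"x": 0,"y": 0,"z": 0.0006,"ax": 0,"ay": 0,"az": 0},
    {"x": 0,"y": 0,"z": 0.0006,"ax": 0,"ay": 0,"az": 0}
  ],
  "claw": 0.06
}}

```text
time: 10.12
tool_pos: [567.7, -301.4, 285.6]
eef_rot: [[0.965, 0.261, -0.0], [0.261, -0.965, 0.0], [-0.0, -0.0, -1.0]]
force: [0.5, 0.6, -0.7]
width: 57.1
```

```bash
python3 - <<'E'
from h import *
s=state();print(s['time'],s['tool_pos'],s['force'],s['width'])
b=capture('scene');a=capture('side')
z=np.hstack([cv2.resize(a[80:180,260:360],None,fx=4,fy=4,interpolation=2),cv2.resize(b[140:240,115:215],None,fx=4,fy=4,interpolation=2)])
cv2.imwrite('pics/p3.png',z[:,:,::-1])
E
```

```text
10.1167 [ 567.68681533 -301.39018836  285.59635657] [ 0.5248575   0.59272182 -0.67503708] 57.117182885053666
```

View pics/p3.png

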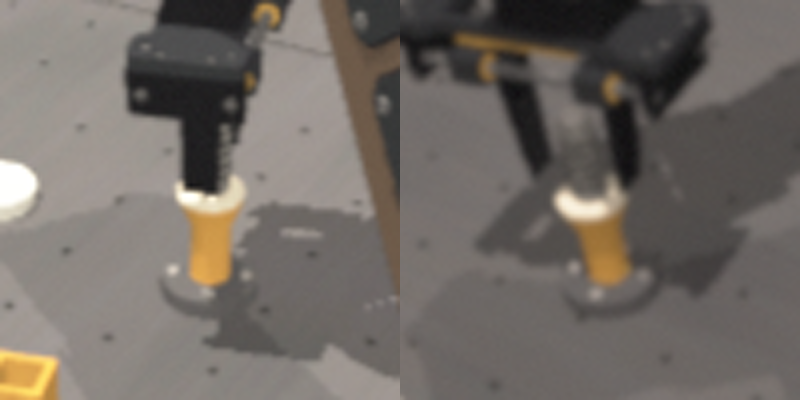

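The jaws are open on both sides and the probe stands on the rim. I'll retreat.

>>> {"fn": "arm_command", "kwargs": {
  "commands": [
    {"x": 0,"y": 0,"z": 0.005,"ax": 0,"ay": 0,"az": 0},
    {"x": 0,"y": 0,"z": 0.015,"ax": 0,"ay": 0,"az": 0},
    {"x": 0,"y": 0,"z": 0.03,"ax": 0,"ay": 0,"az": 0},
    {"x": 0,"y": 0,"z": 0.05,"ax": 0,"ay": 0,"az": 0},
    {"x": 0,"y": 0,"z": 0.075,"ax": 0,"ay": 0,"az": 0},
    {"x": 0,"y": 0,"z": 0.1,"ax": 0,"ay": 0,"az": 0},
    {"x": 0,"y": 0,"z": 0.12,"ax": 0,"ay": 0,"az": 0},
    {"x": 0,"y": 0,"z": 0.135,"ax": 0,"ay": 0,"az": 0},
    {"x": 0,"y": 0,"z": 0.14,"ax": 0,"ay": 0,"az": 0},
    {"x": 0,"y": 0,"z": 0.14,"ax": 0,"ay": 0,"az": 0}
  ]
}}

```text
time: 11.05
tool_pos: [567.5, -301.2, 427.7]
eef_rot: [[0.965, 0.261, 0.002], [0.261, -0.965, -0.002], [0.002, 0.002, -1.0]]
force: [0.9, -0.2, 0.3]
width: 59.8
```

```bash
python3 - <<'E'
from h import *
s=state();print(s['time'],s['tool_pos'],s['force'],s['width'])
b=capture('scene');a=capture('side');w=capture('wrist')
z=np.hstack([cv2.resize(a[80:180,260:360],None,fx=2.6,fy=2.6,interpolation=2),cv2.resize(b[140:240,115:215],None,fx=2.6,fy=2.6,interpolation=2),cv2.resize(w[140:270,215:345],None,fx=2,fy=2,interpolation=2)])
z2=cv2.resize(b[150:300,300:450],(260,260))
cv2.imwrite('pics/p4.png',np.vstack([z,np.hstack([z2,cv2.resize(b,(520,260))])])[:,:,::-1])
E
```

```text
11.05 [ 567.53124943 -301.21489014  427.67281295] [ 0.90912476 -0.16799239  0.34604993] 59.79504642892279
```

View pics/p4.png

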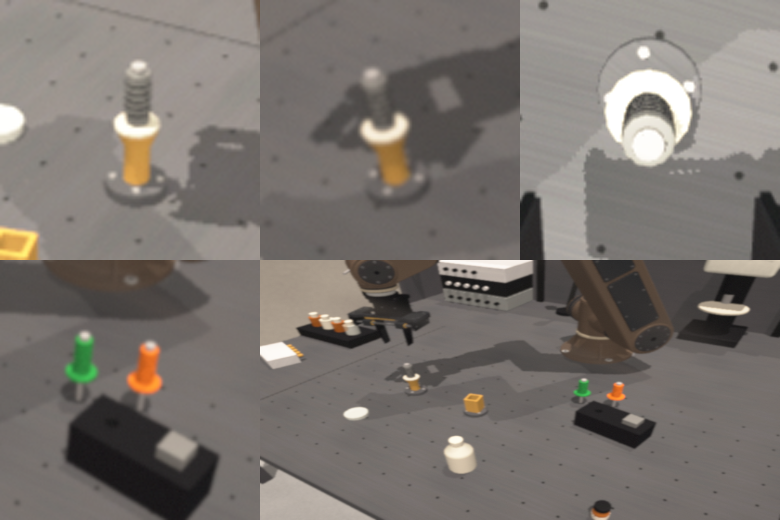

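The probe stands upright with its collar on the round rim, the gripper is clear, and the plug is still in the rack. I'll hand the job in.

```bash
python3 -c "
from cell import *
print(finish_job(),state()['time'])"
```

```text
the job is handed in; nothing more can be done
the job is handed in; nothing more can be done
```

The grey reference probe is now in the round brass post, standing upright and released with its collar on the rim. I took it straight up out of the rack and lowered its pin in until the collar touched, at about 8 N. Then I opened the jaws and backed straight up 140 mm, with about 11 s of the 45 s used.

**Last checks:** all three cameras showed the probe upright on the round rim with the gripper clear. The plug is still in the rack, and the green and orange look-alikes and the square post were not disturbed.

**Disagreements:** camera position estimates differed by 1–3 mm for the probe and the round post, within what the fit allows. My first two move calls were refused for leaving out some of the row values, so nothing moved.

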